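# Click a guard post into its socket and prove it with a pull

## Robot

A 6-joint arm with a two-finger parallel gripper is mounted at the origin on the work surface. World frame = base frame: x ahead of the robot, y to its left, z up, the work surface at z = 0. Lengths are in mm, angles in rad, forces in N, time in s.
With the tool pointing down it reaches from about 325 to 775 mm from the base axis. Payload 5.5 kg.
Tool frame: the origin (TCP) lies between the finger pads; the fingertips stand 19 mm ahead of it and the grasp point (between the pads) is the TCP; x points along the fingers, z is the direction in which the jaws open and shut, and the axes are right-handed (so a half turn about x gives the same grasp; the last joint's range is limited). The gripper opens to 88 mm and grips with 3 to 60 N. Pads are 20 mm wide; open, the fingers measure 115 mm over their backs; the gripper's body (75 mm by 178 mm) begins 61 mm behind the grasp point.
Start: joints at [1.124, 0.091, 1.231, -0, 1.82, -0.057], TCP at [228.008, 555.003, 209.931] pointing down, gripper open.
Joint ranges: [-2.87, 2.87], [-0.86, 2.18], [0.17, 2.46], [-1.51, 4.65], [0.06, 2.69], [-2.65, 2.65]. Speed limits (rad/s): [2.57, 2.57, 3.01, 3.14, 3.14, 3.14].

## Interface

Orientations are given as a rotation vector (axis times angle).
In Python, from rig import bot gives the robot as it stands.
- The arm moves only by the tool step_arm, never from a script. Its argument "rows" is a list of rows, each an object of numbers: "tx", "ty", "tz": the shift along the tool's x, y, z in m; "rx", "ry", "rz": the turn, a rotation vector about the tool's x, y, z in degrees. In form: [{"tx": .., "ty": .., "tz": .., "rx": .., "ry": .., "rz": ..}, ...]. A call has 1 to 20 rows; each row is the pose to reach, as a shift and turn from the pose commanded when the call began, along the tool's axes at that moment; what a row does not reach only later rows make up. A row lasts 1/12 s, in which the tool goes at most 41.7 mm and 7.16 degrees, less where a joint would pass 70% of its speed; a pose out of reach is approached as far as the arm can. A call with a gripper value outside its range is refused whole. "jaw" is the closure, from 0 (fully open) to 1 (shut), set as the call begins (left out, the last holds). The fingers move at their own pace and stop on an object; the grip force is fixed at half the most. Time passes only in rows, so rows that repeat a pose let the fingers close. It gives the time, the measured TCP pose, the force and the opening at its end, in the units of the state.
- bot.sense(): the state, without advancing time (a new reading comes with each control period).
- bot.grab_frame(name): name is "scene" or "top" or "wrist"; returns a dict with "img" (420x560x3 uint8, blue, green, red), "fx", "fy", "cx", "cy" (pixels), "k1" (the pictures are not rectified: a ray, as slopes to the right and down, at radius r is drawn at 1 + k1 r^2 times it, then the intrinsics apply), "extrinsics" (4x4, takes a point from camera to world coordinates); the wrist camera has in their place "T_tool_cam" (4x4, takes a point from camera to tool coordinates, whose origin is the TCP and whose axes are the tool frame's). Camera axes: x right, y down, z forward; pixel columns grow to the right and rows downward; lengths in mm; the calibration is good to about 2 mm. A picture is of the moment at which its call begins: read the wrist's pose just before it. There is no depth.
- bot.finish_job(): hands the job in, once; it reports no verdict.
Trained networks look in a picture, given as the dict that the camera call returned (one of the last four; its "shot" number tells which), for a name from the list of things; names that differ only in an ending like _2 or _b are one class to them, and where a whole thing is asked for, a point or a joint stands for the part that bears it (a point fixed in the world has none). Each returns a list of dicts, best first, with "conf" (0 to 1); they miss things now and then, are a little off and sometimes report something else, mostly with a low value. They report only what shows in the picture. A call takes as long as a camera call. They do not tell look-alikes from the thing itself.
- bot.spot_in(picture, query): "xy" ([column, row] in pixels, amid what is visible of it).
The state is a dict: "clock": time; "joints": joint angles; "qd": joint speeds; "effort": joint torques, N m; "position": TCP position; "tcp_rot": TCP orientation; "ft_force": force on the tool from outside, world axes, zero at the start; "ft_torque": the same for the moment, N m; "grip_width": finger opening in mm.
Only numpy, scipy, OpenCV 4.12 (cv2) and the standard library are available. Lean on these libraries where they do the work, as an engineer would, in place of code of your own. Each camera call takes 0.05 s, during which the arm holds its last target.

## Task

Take the spare steel guard post out of the wooden block and press it straight down into the empty socket on the counter, with no more than about 25 newtons, until it clicks home with its flange flat on the socket. Then prove that it holds: grip the post, pull it straight up with slowly rising force to about 10 newtons (never more than 15), and keep that pull for a good half second. Let go with the post standing fully home, and leave the other things on the counter where they are.

Things in the scene. Friction and masses are not known exactly. Their poses are not given: they have to be found in the camera images.
- post_grip (a point): Spare guard post, loose, plain steel, 0.13 to 0.21 kg, round, upright in the wooden block at the start. Point on its axis, half-way up the bare shaft; z up along the post. Shaft 20 mm in diameter, from 30 mm below to 31 mm above this point; on top a stub 14 mm in diameter, 14 mm high; below a flange 38 mm in diameter, 5 mm thick, its underside 35 mm below this point.
- post_shoulder (a point): Centre of the underside of the spare post's flange; this face rests on the socket's rim when the post is home. Below it: a collar 16 mm in diameter and 8 mm long, tapering to 13 mm at its foot, then a thin neck 6 mm in diameter, then a ball foot 14 mm in diameter (ball centre 26 mm, lowest point 33 mm below this point).
- socket_mouth (a point): The empty socket's mouth: centre of the top face of its square black head (60 x 60 mm, 36 mm high) on a square aluminium foot plate (90 x 90 x 8 mm); top face 52 mm above the counter, z up. Square funnel 27.6 mm wide at the top, narrowing at 45 degrees to a 17.6 mm square bore 5 mm down. When home, post_shoulder is at this point within about 1 mm.
- socket (a joint): Vertical slide of the empty socket's head on its stiff rubber mount, m: 0 at rest, positive drawn up, negative pressed down, about 1 mm per 8 N. Inside, two sprung jaws catch the post's ball: pressing in takes about 5 to 15 N, which drops suddenly as the ball snaps past with the flange some 6 mm above the rim; clicked in, the post holds against up to nearly 20 N.
- fitted_socket: A second socket of the same size, fixed, with an identical post already standing in it; leave alone. Origin at the centre of the underside of its foot plate; top of its post is 132 mm above the counter. The two sockets may have changed places.
- block: Wooden parking block, 70 x 70 x 42 mm, fixed, origin at the centre of its underside; the spare post stands in its 20 mm square hole with the flange resting on its top.
- can: Drink can, 66 mm in diameter, 122 mm high, origin at the centre of its underside; leave alone.
- sauce: Sauce bottle, 56 mm in diameter, 138 mm high, origin at the centre of its underside; leave alone.
- clamshell: Open clear takeaway tray of dumplings, 130 x 180 x 45 mm, origin at the centre of its underside; leave alone.
- dip_cup: Small white dipping cup, 44 mm in diameter, 30 mm high, standing between the two sockets, origin at the centre of its underside; leave alone.
- scissors: Scissors lying flat, about 170 mm long, 10 mm high, blades towards its +x; leave alone.
- napkins: Stack of napkins, 80 x 80 x 30 mm, origin at the centre of its underside; leave alone.
Things that resemble listed ones, but are neither listed nor needed, are in the scene too. Of the things shaped like the part that bears post_grip, the bare steel one is meant.

How it is judged:
By the outcome, as a careful person would: the job done as asked, in the order asked, and still so for the second after the job is handed in, with the robot touching nothing.
It also fails if it takes over 72 s, if anything falls off the work surface, if the arm or the gripper's body presses on something with over 40 N, if the wrist force passes 120 N, or if a joint passes its speed limit or range.

## Working session

There is one attempt and no reset: what is moved stays moved. The work goes in short steps, Python scripts to look and compute and a tool call to move; the robot and the scene stay as the last step left them, time stands still between calls to the robot, and variables do not carry over. Pictures are saved under pics/ and viewed, and the job is handed in when it is done.

Besides the shell and the picture viewer there is one more tool, called after "Request:" as name([rows], argument=value, ...), one row to a line, values as JSON. step_arm: Moves the arm, as the interface text tells. Its arguments: {"type":"object","properties":{"rows":{"type":"array"},"jaw":{"type":"number"}},"required":["rows"]}

```bash
mkdir -p pics; ls; cat > h.py <<'E'
import numpy as np, cv2, json
from scipy.spatial.transform import Rotation as R
from rig import bot
def cam_pose(p, s=None):
    if 'extrinsics' in p: return np.array(p['extrinsics'])
    T=np.eye(4); T[:3,:3]=R.from_rotvec(s['tcp_rot']).as_matrix(); T[:3,3]=s['position']
    return T@np.array(p['T_tool_cam'])
def ray(p,T,uv):
    x=(uv[0]-p['cx'])/p['fx']; y=(uv[1]-p['cy'])/p['fy']
    rd=np.hypot(x,y); r=rd
    for _ in range(30): r=rd/(1+p['k1']*r*r)
    s=r/rd if rd>0 else 1
    d=T[:3,:3]@np.array([x*s,y*s,1]); return T[:3,3],d
def at_z(p,T,uv,z):
    o,d=ray(p,T,uv); return o+d*(z-o[2])/d[2]
def proj(p,T,X):
    c=np.linalg.inv(T)@np.append(X,1); x,y=c[0]/c[2],c[1]/c[2]
    f=1+p['k1']*(x*x+y*y); return np.array([p['fx']*x*f+p['cx'],p['fy']*y*f+p['cy']])
E
python3 - <<'E'
from h import *
print(bot.sense())
for n in ['scene','top','wrist']:
    s=bot.sense();p=bot.grab_frame(n)
    cv2.imwrite(f'pics/{n}0.png',p['img'])
    T=cam_pose(p,s);print(n,p['fx'],p['cx'],p['cy'],p['k1'],T.round(2).tolist())
    for q in ['post_grip','post_shoulder','socket_mouth','socket','fitted_socket','block','can','sauce','clamshell','dip_cup','scissors','napkins']:
        z={'post_grip':77,'post_shoulder':42,'socket_mouth':52,'socket':30,'block':40}.get(q,20)
        for d in bot.spot_in(p,q): print(q,np.round(d['xy'],1),round(d['conf'],2),at_z(p,T,d['xy'],z).round(0) )
E
```

```text
pics
{'clock': 0.0, 'joints': array([ 1.12430298e+00,  9.18584533e-02,  1.23188423e+00,  2.40050972e-05,
        1.81979045e+00, -5.67061613e-02]), 'qd': array([-0.00011294,  0.00033225, -0.00096647,  0.00065494, -0.00140022,
        0.00096964]), 'effort': array([-7.67664351e-04, -4.46447039e+01, -4.06450725e+01,  6.98096096e-02,
        2.89679901e-02, -1.63253621e-04]), 'position': array([227.85379217, 554.70597642, 208.80807898]), 'tcp_rot': array([-0.91848826,  1.37048015,  0.91689395]), 'ft_force': array([-0.47372513, -0.59189002,  0.27704599]), 'ft_torque': array([-0.00520815,  0.04012214, -0.02829615]), 'grip_width': 87.48821756458952}
scene 460.0494507608507 278.48553224866157 205.9342489131653 0.03286784490261099 [[-0.62, 0.58, -0.53, 1049.52], [0.79, 0.44, -0.43, 412.13], [-0.02, -0.69, -0.73, 753.03], [0.0, 0.0, 0.0, 1.0]]
post_grip [257.3 136.6] 0.76 [ 407. -171.   77.]
post_grip [210.3 141.3] 0.64 [ 486. -248.   77.]
post_grip [186.3 167.2] 0.59 [ 584. -228.   77.]
post_grip [153.8 149.1] 0.55 [ 585. -333.   77.]
post_grip [228.6 124.5] 0.51 [ 412. -257.   77.]
post_sho
[... 1618 characters left out ...]
75. -273.   42.]
socket_mouth [273.6 231.9] 0.76 [490.   2.  52.]
socket [273.1 233.3] 0.83 [490.   4.  30.]
fitted_socket [197.4 217.9] 0.97 [515. 212.  20.]
block [367.  250.3] 0.85 [ 465. -248.   40.]
can [337.4 157.5] 0.75 [ 720. -155.   20.]
can [272.9 145.3] 0.31 [739.  27.  20.]
sauce [216.1 151.6] 0.83 [707. 183.  20.]
clamshell [270.6 149.1] 0.75 [727.  32.  20.]
dip_cup [225.2 235.5] 0.64 [474. 132.  20.]
scissors [163.4 140.8] 0.88 [726. 337.  20.]
napkins [378.9 175.5] 0.77 [ 679. -274.   20.]
wrist 361.3114433640969 278.5229592580402 216.4988433077095 -0.09243919361453116 [[0.38, 0.88, 0.27, 153.89], [0.92, -0.36, -0.11, 585.35], [0.0, 0.29, -0.96, 384.87], [0.0, 0.0, 0.0, 1.0]]
```

```bash
python3 - <<'E'
import cv2
for n,(x0,x1,y0,y1) in {'scene':(120,320,80,240),'top':(250,450,180,320)}.items():
    i=cv2.imread(f'pics/{n}0.png')[y0:y1,x0:x1]; cv2.imwrite(f'pics/{n}0c.png',cv2.resize(i,None,fx=4,fy=4,interpolation=cv2.INTER_CUBIC)[:600,:800])
E
```

```text
(no output)
```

View pics/scene0.png

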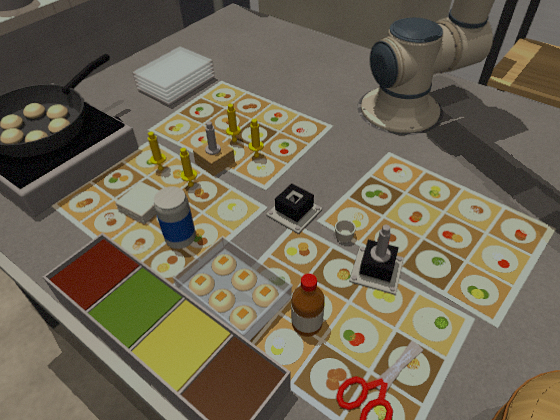

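View pics/top0.png

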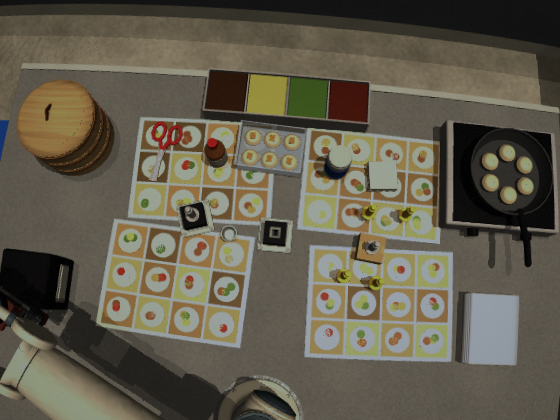

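```bash
sleep 1
```

```text
(no output)
```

View pics/scene0c.png

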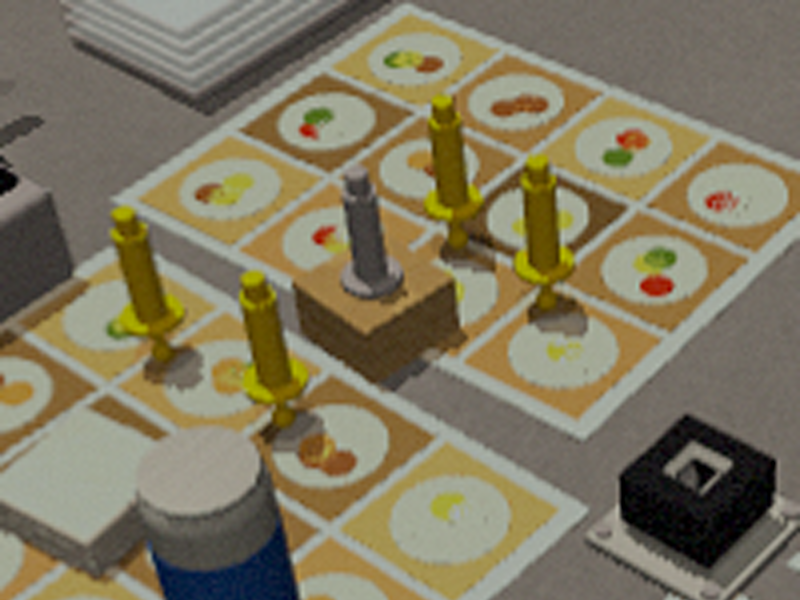

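View pics/top0c.png

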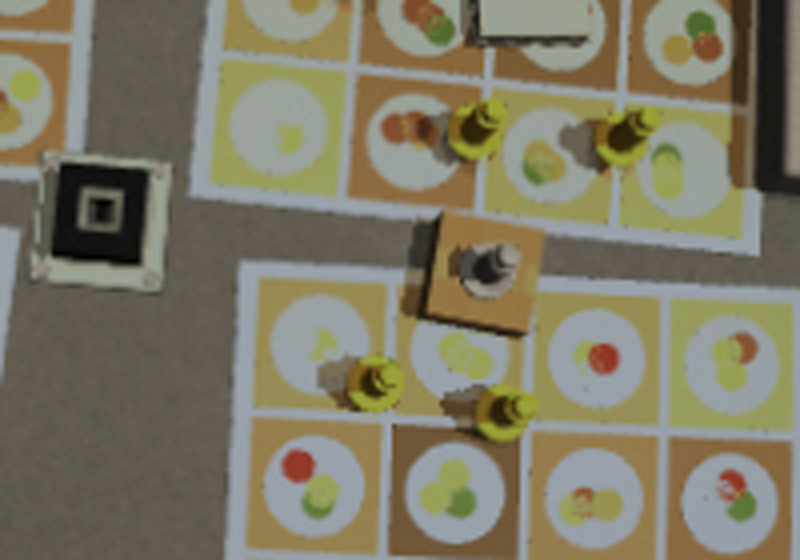

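The top view shows the bare steel post in the block at about (372,248) px and the empty socket at (274,232). Four yellow look-alikes stand around the block. In the scene view, post and socket are at (211,141) and (293,200). Next I'll work out a viewing pose above the post.

```bash
cat >> h.py <<'E'
def delta(target, yaw=None, axis_down=True):
    """tool shift (m) and rot (deg) from the measured pose to target TCP; yaw = world angle of tool z (jaw) dir, tool x straight down"""
    s=bot.sense(); Rm=R.from_rotvec(s['tcp_rot']).as_matrix()
    t=Rm.T@(np.array(target)-s['position'])/1000
    z=Rm[:,2]; y0=np.arctan2(z[1],z[0])
    out=[]
    if yaw is None: yaw=y0
    x=np.array([0,0,-1.]); zz=np.array([np.cos(yaw),np.sin(yaw),0]); Rt=np.c_[x,np.cross(zz,x),zz]
    r=np.rad2deg(R.from_matrix(Rm.T@Rt).as_rotvec())
    print('pos',s['position'].round(2),'jaw yaw',np.rad2deg(y0).round(2),'tilt',Rm[:,0].round(4),'ft',s['ft_force'].round(2),'w',round(s['grip_width'],1),'t',round(s['clock'],2))
    print('shift',t.round(4),'rot',r.round(2)); return t,r
E
python3 - <<'E'
from h import *
s=bot.sense(); Rm=R.from_rotvec(s['tcp_rot']).as_matrix(); print(Rm.round(3))
p=bot.grab_frame('wrist');print(np.array(p['T_tool_cam']).round(3))
for yaw in (-30,-45,60,150,130):
  print(yaw);delta([470,-255,230],np.deg2rad(yaw))
# triangulate
E
```

```text
[[ 0.    -0.925  0.38 ]
 [-0.     0.38   0.925]
 [-1.    -0.    -0.   ]]
[[-0.00000e+00 -2.90000e-01  9.57000e-01 -1.74952e+02]
 [-1.00000e-03 -9.57000e-01 -2.90000e-01  8.00790e+01]
 [ 1.00000e+00 -1.00000e-03 -0.00000e+00 -1.00000e-01]
 [ 0.00000e+00  0.00000e+00  0.00000e+00  1.00000e+00]]
-30
pos [227.99 554.99 209.93] jaw yaw 67.67 tilt [-0.e+00 -1.e-04 -1.e+00] ft [ 0.52 -0.68  0.12] w 87.8 t 2.0
shift [-0.02   -0.5316 -0.6573] rot [97.67 -0.    0.  ]
-45
pos [227.99 554.99 209.93] jaw yaw 67.67 tilt [-0.e+00 -1.e-04 -1.e+00] ft [ 0.52 -0.68  0.12] w 87.8 t 2.0
shift [-0.02   -0.5316 -0.6573] rot [112.67  -0.     0.  ]
60
pos [227.99 554.99 209.93] jaw yaw 67.67 tilt [-0.e+00 -1.e-04 -1.e+00] ft [ 0.52 -0.68  0.12] w 87.8 t 2.0
shift [-0.02   -0.5316 -0.6573] rot [ 7.67 -0.    0.  ]
150
pos [227.99 554.99 209.93] jaw yaw 67.67 tilt [-0.e+00 -1.e-04 -1.e+00] ft [ 0.52 -0.68  0.12] w 87.8 t 2.0
shift [-0.02   -0.5316 -0.6573] rot [-82.33  -0.    -0.  ]
130
pos [227.99 554.99 209.93] jaw yaw 67.67 tilt [-0.e+00 -1.e-04 -1.e+00] ft [ 0.52 -0.68  0.12] w 87.8 t 2.0
shift [-0.02   -0.5316 -0.6573] rot [-62.33  -0.    -0.  ]
```

Request:
step_arm([
  {"tx": 0,"ty": -0.455,"tz": -0.41},
  {"tx": 0,"ty": -0.455,"tz": -0.41},
  {"tx": 0,"ty": -0.455,"tz": -0.41},
  {"tx": 0,"ty": -0.455,"tz": -0.41},
  {"tx": 0,"ty": -0.455,"tz": -0.41},
  {"tx": 0,"ty": -0.455,"tz": -0.41},
  {"tx": 0,"ty": -0.455,"tz": -0.41},
  {"tx": 0,"ty": -0.455,"tz": -0.41},
  {"tx": 0,"ty": -0.455,"tz": -0.41},
  {"tx": 0,"ty": -0.455,"tz": -0.41},
  {"tx": 0,"ty": -0.455,"tz": -0.41},
  {"tx": 0,"ty": -0.455,"tz": -0.41},
  {"tx": 0,"ty": -0.455,"tz": -0.41},
  {"tx": 0,"ty": -0.455,"tz": -0.41},
  {"tx": 0,"ty": -0.455,"tz": -0.41},
  {"tx": 0,"ty": -0.455,"tz": -0.41},
  {"tx": 0,"ty": -0.455,"tz": -0.41},
  {"tx": 0,"ty": -0.455,"tz": -0.41},
  {"tx": 0,"ty": -0.455,"tz": -0.41},
])

```text
schema error: expected keys tx, ty, tz, rx, ry, rz
```

```bash
python3 - <<'E'
from h import *
s=bot.sense();p=bot.grab_frame('wrist');T=cam_pose(p,s)
print(s['joints'].round(3),s['ft_force'])
cv2.imwrite('pics/w1.png',p['img'])
for q in ['socket_mouth','socket','dip_cup','fitted_socket']:
    for d in bot.spot_in(p,q): print(q,np.round(d['xy'],1),round(d['conf'],2),at_z(p,T,d['xy'],52).round(1))
i=p['img'].copy()
delta([470,-255,210])
E
```

```text
[ 1.124  0.091  1.231 -0.     1.82  -0.057] [ 0.52123305 -0.67525922  0.11523875]
pos [228.   554.99 209.91] jaw yaw 67.67 tilt [-0.e+00 -1.e-04 -1.e+00] ft [-0.45  0.49  0.26] w 87.6 t 2.25
shift [-0.     -0.5316 -0.6573] rot [-0. -0. -0.]
```

View pics/w1.png

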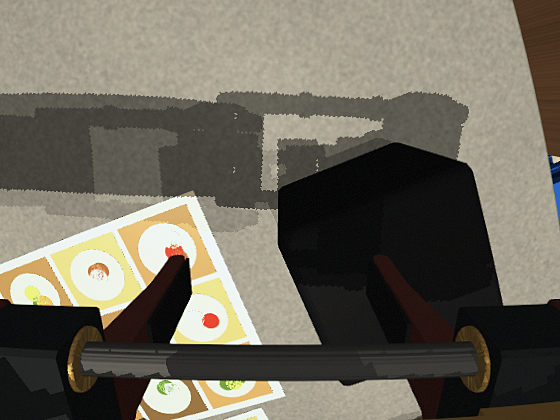

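The wrist view shows empty counter and a shadow, with the fingers near the lower edge. That call was refused for missing keys, so the arm has not moved. I'll resend it with all keys.

Request:
step_arm([
  {"tx": 0,"ty": -0.455,"tz": -0.41,"rx": 0,"ry": 0,"rz": 0},
  {"tx": 0,"ty": -0.455,"tz": -0.41,"rx": 0,"ry": 0,"rz": 0},
  {"tx": 0,"ty": -0.455,"tz": -0.41,"rx": 0,"ry": 0,"rz": 0},
  {"tx": 0,"ty": -0.455,"tz": -0.41,"rx": 0,"ry": 0,"rz": 0},
  {"tx": 0,"ty": -0.455,"tz": -0.41,"rx": 0,"ry": 0,"rz": 0},
  {"tx": 0,"ty": -0.455,"tz": -0.41,"rx": 0,"ry": 0,"rz": 0},
  {"tx": 0,"ty": -0.455,"tz": -0.41,"rx": 0,"ry": 0,"rz": 0},
  {"tx": 0,"ty": -0.455,"tz": -0.41,"rx": 0,"ry": 0,"rz": 0},
  {"tx": 0,"ty": -0.455,"tz": -0.41,"rx": 0,"ry": 0,"rz": 0},
  {"tx": 0,"ty": -0.455,"tz": -0.41,"rx": 0,"ry": 0,"rz": 0},
  {"tx": 0,"ty": -0.455,"tz": -0.41,"rx": 0,"ry": 0,"rz": 0},
  {"tx": 0,"ty": -0.455,"tz": -0.41,"rx": 0,"ry": 0,"rz": 0},
  {"tx": 0,"ty": -0.455,"tz": -0.41,"rx": 0,"ry": 0,"rz": 0},
  {"tx": 0,"ty": -0.455,"tz": -0.41,"rx": 0,"ry": 0,"rz": 0},
  {"tx": 0,"ty": -0.455,"tz": -0.41,"rx": 0,"ry": 0,"rz": 0},
  {"tx": 0,"ty": -0.455,"tz": -0.41,"rx": 0,"ry": 0,"rz": 0},
  {"tx": 0,"ty": -0.455,"tz": -0.41,"rx": 0,"ry": 0,"rz": 0},
  {"tx": 0,"ty": -0.455,"tz": -0.41,"rx": 0,"ry": 0,"rz": 0},
  {"tx": 0,"ty": -0.455,"tz": -0.41,"rx": 0,"ry": 0,"rz": 0},
])

```text
clock: 3.83
position: [492.8, 4.0, 210.2]
tcp_rot: [-0.918, 1.368, 0.919]
ft_force: [-0.1, 0.9, 0.5]
grip_width: 88.0
```

```bash
python3 - <<'E'
from h import *
s=bot.sense();p=bot.grab_frame('wrist');T=cam_pose(p,s)
print(s['joints'].round(3),s['ft_force'])
cv2.imwrite('pics/w2.png',p['img'])
for q in ['socket_mouth','socket']:
    for d in bot.spot_in(p,q): print(q,np.round(d['xy'],1),round(d['conf'],2),at_z(p,T,d['xy'],52).round(1))
import pickle; pickle.dump((p,T),open('w2.pkl','wb'))
delta([470,-255,210])
E
```

```text
[-0.061 -0.198  1.509  0.     1.83  -1.244] [-0.09017357  0.87208473  0.53183674]
socket_mouth [273.9 190.7] 0.56 [487.    1.6  52. ]
socket [271.  190.7] 0.95 [485.9  -0.9  52. ]
pos [492.84   4.04 210.22] jaw yaw 67.78 tilt [ 6.e-04  1.e-04 -1.e+00] ft [ 0.47  0.08 -0.76] w 87.9 t 3.98
shift [ 2.000e-04 -7.680e-02 -2.484e-01] rot [-0.    0.02  0.03]
```

View pics/w2.png

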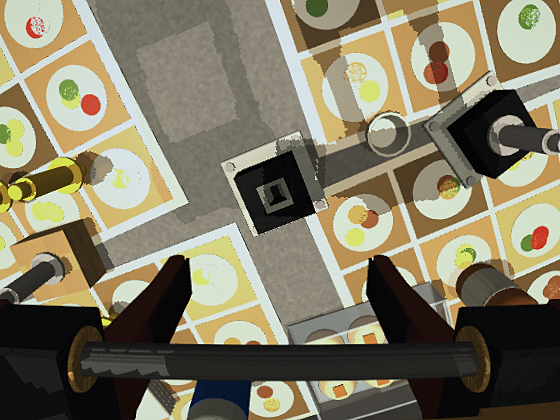

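The wrist view shows the socket's funnel at about (274,194), the dip cup at (388,132) and the block at lower left. Next I'll move over the post.

Request:
step_arm([
  {"tx": 0,"ty": -0.077,"tz": -0.248,"rx": 0,"ry": 0,"rz": 0},
  {"tx": 0,"ty": -0.077,"tz": -0.248,"rx": 0,"ry": 0,"rz": 0},
  {"tx": 0,"ty": -0.077,"tz": -0.248,"rx": 0,"ry": 0,"rz": 0},
  {"tx": 0,"ty": -0.077,"tz": -0.248,"rx": 0,"ry": 0,"rz": 0},
  {"tx": 0,"ty": -0.077,"tz": -0.248,"rx": 0,"ry": 0,"rz": 0},
  {"tx": 0,"ty": -0.077,"tz": -0.248,"rx": 0,"ry": 0,"rz": 0},
  {"tx": 0,"ty": -0.077,"tz": -0.248,"rx": 0,"ry": 0,"rz": 0},
  {"tx": 0,"ty": -0.077,"tz": -0.248,"rx": 0,"ry": 0,"rz": 0},
  {"tx": 0,"ty": -0.077,"tz": -0.248,"rx": 0,"ry": 0,"rz": 0},
  {"tx": 0,"ty": -0.077,"tz": -0.248,"rx": 0,"ry": 0,"rz": 0},
])

```text
clock: 4.82
position: [470.5, -254.1, 210.2]
tcp_rot: [-0.919, 1.367, 0.919]
ft_force: [0.1, -0.4, -0.7]
grip_width: 87.8
```

```bash
python3 - <<'E'
from h import *
s=bot.sense();p=bot.grab_frame('wrist');T=cam_pose(p,s)
print(s['joints'].round(3),s['ft_force'])
cv2.imwrite('pics/w3.png',p['img'])
for q,z in [('post_grip',77),('post_shoulder',42),('block',35)]:
    for d in bot.spot_in(p,q): print(q,np.round(d['xy'],1),round(d['conf'],2),at_z(p,T,d['xy'],z).round(1))
import pickle; pickle.dump((p,T),open('w3.pkl','wb'))
delta([470,-255,210])
E
```

```text
[-5.590e-01 -8.500e-02  1.406e+00  1.000e-03  1.820e+00 -1.742e+00] [ 0.10213435 -0.42913197 -0.73404117]
post_grip [312.2  88.3] 0.96 [ 392.4 -192.5   77. ]
post_grip [323.7 282.4] 0.95 [ 559.6 -244.4   77. ]
post_grip [222.8 115.1] 0.78 [ 384.2 -268.6   77. ]
post_grip [278.6 197.3] 0.7 [ 466.7 -252.5   77. ]
post_grip [235.4 309.6] 0.65 [ 554.7 -334.1   77. ]
post_shoulder [322.9 279.1] 0.97 [ 574.2 -246.2   42. ]
post_shoulder [221.4 111.6] 0.95 [ 379.4 -273.6   42. ]
post_shoulder [274.4 204.7] 0.92 [ 480.  -262.4   42. ]
post_shoulder [314.1  94.9] 0.65 [ 398.1 -189.4   42. ]
post_shoulder [530.3 277.4] 0.51 [664.  -31.8  42. ]
post_shoulder [440.5 308.9] 0.48 [ 659.9 -137.9   42. ]
block [272.6 177. ] 0.88 [ 455.1 -254.    35. ]
pos [ 470.53 -254.38  210.28] jaw yaw 67.79 tilt [ 6.e-04 -1.e-04 -1.e+00] ft [0.41 0.58 0.72] w 88.2 t 5.02
shift [ 0.0003  0.0003 -0.0008] rot [-0.    0.01  0.03]
```

View pics/w3.png

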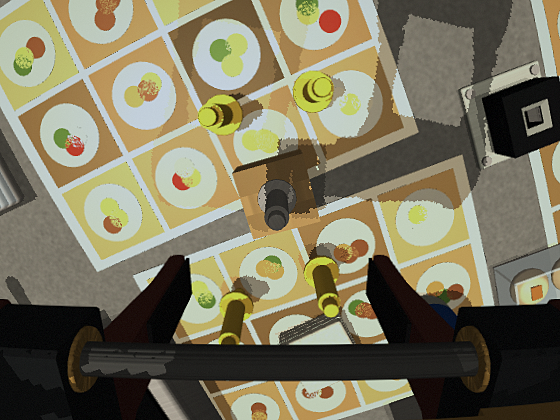

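```bash
cat > ov.py <<'E'
from h import *
import pickle,sys
def circ(c,r,z): 
    a=np.linspace(0,2*np.pi,60); return [np.array([c[0]+r*np.cos(t),c[1]+r*np.sin(t),z]) for t in a]
def overlay(p,T,rings,box,f,out):
    x0,x1,y0,y1=box; i=cv2.resize(p['img'][y0:y1,x0:x1],None,fx=f,fy=f,interpolation=cv2.INTER_CUBIC)
    for pts,col in rings:
        q=np.array([(proj(p,T,X)-[x0,y0]+0.5)*f-0.5 for X in pts]); cv2.polylines(i,[np.round(q).astype(int)],True,col,1)
    cv2.imwrite(out,i)
E
python3 - <<'E'
from ov import *
p,T=pickle.load(open('w3.pkl','rb'))
c=(467.5,-254.5)
overlay(p,T,[(circ(c,19,47),(0,0,255)),(circ(c,7,122),(0,255,0)),(circ(c,10,108),(255,255,0))],(220,340,140,250),5,'pics/ov1.png')
p,T=pickle.load(open('w2.pkl','rb'))
c=(487,1.5)
a=np.deg2rad(0)
overlay(p,T,[(circ(c,8.8,47),(0,0,255)),(circ(c,13.8,52),(0,255,0)),(circ(c,30,52),(0,255,0))],(215,335,120,240),5,'pics/ov2.png')
E
```

```text
(no output)
```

View pics/ov1.png

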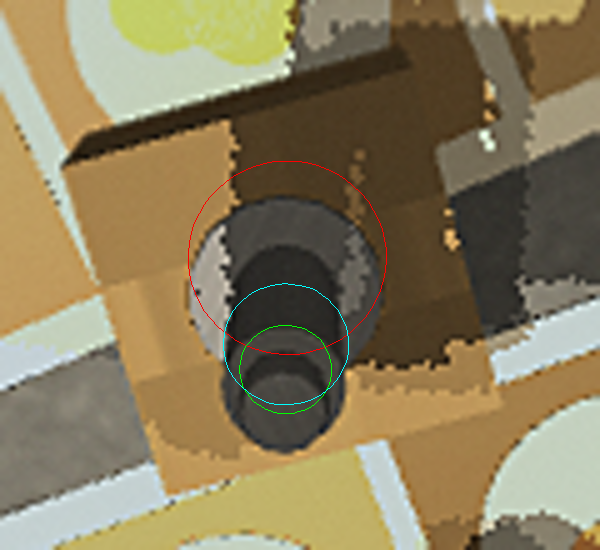

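View pics/ov2.png

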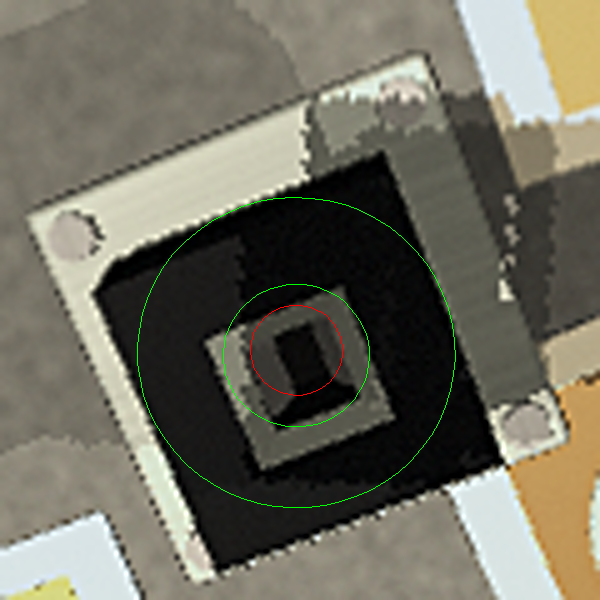

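```bash
python3 - <<'E'
from ov import *
p,T=pickle.load(open('w3.pkl','rb'))
for (u,v,z) in [(286,291,47),(283,392,108),(283,408,122)]:
    print(at_z(p,T,((u+.5)/5-.5+220,(v+.5)/5-.5+140),z).round(1))
c=(478,-256.5)
overlay(p,T,[(circ(c,19,47),(0,0,255)),(circ(c,7,122),(0,255,0)),(circ(c,10,108),(255,255,0))],(220,340,140,250),5,'pics/ov3.png')
p,T=pickle.load(open('w2.pkl','rb'))
# funnel square corners in crop
q=[(206,340),(341,289),(397,417),(262,470)]
P=[at_z(p,T,((u+.5)/5-.5+215,(v+.5)/5-.5+120),52)[:2] for u,v in q]; P=np.array(P); print(P.round(1),P.mean(0),[np.linalg.norm(P[i]-P[i-1]).round(1) for i in range(4)])
H=[(95,292),(385,152),(503,465),(217,572)]
P=np.array([at_z(p,T,((u+.5)/5-.5+215,(v+.5)/5-.5+120),52)[:2] for u,v in H]); print(P.round(1),P.mean(0),[np.linalg.norm(P[i]-P[i-1]).round(1) for i in range(4)])
E
```

```text
[ 473.3 -257.1   47. ]
[ 474.7 -257.9  108. ]
[ 473.1 -257.2  122. ]
[[477.7 -13. ]
 [478.4  14.2]
 [505.3  14.8]
 [505.3 -13.1]] [491.68254011   0.70528082] [np.float64(27.5), np.float64(27.2), np.float64(27.0), np.float64(27.9)]
[[461.4 -28.6]
 [457.9  31.2]
 [521.9  30.1]
 [521.1 -29.4]] [490.57264982   0.85081283] [np.float64(59.7), np.float64(59.9), np.float64(64.1), np.float64(59.5)]
```

View pics/ov3.png

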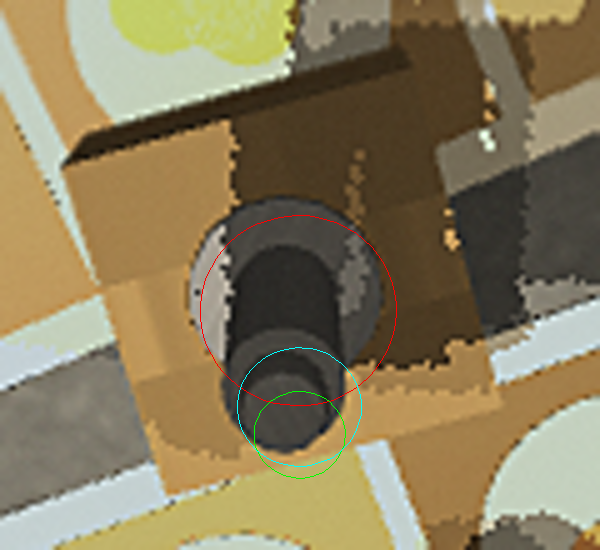

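```bash
python3 - <<'E'
from h import *
delta([473.5,-257.3,77])
E
```

```text
pos [ 470.53 -254.38  210.28] jaw yaw 67.79 tilt [ 6.e-04 -1.e-04 -1.e+00] ft [0.41 0.58 0.72] w 88.2 t 5.02
shift [ 0.1333 -0.0038 -0.0016] rot [-0.    0.01  0.03]
```

Request:
step_arm([
  {"tx": 0.03,"ty": -0.0038,"tz": -0.0016,"rx": 0,"ry": 0,"rz": 0},
  {"tx": 0.06,"ty": -0.0038,"tz": -0.0016,"rx": 0,"ry": 0,"rz": 0},
  {"tx": 0.09,"ty": -0.0038,"tz": -0.0016,"rx": 0,"ry": 0,"rz": 0},
  {"tx": 0.115,"ty": -0.0038,"tz": -0.0016,"rx": 0,"ry": 0,"rz": 0},
  {"tx": 0.133,"ty": -0.0038,"tz": -0.0016,"rx": 0,"ry": 0,"rz": 0},
  {"tx": 0.133,"ty": -0.0038,"tz": -0.0016,"rx": 0,"ry": 0,"rz": 0},
  {"tx": 0.133,"ty": -0.0038,"tz": -0.0016,"rx": 0,"ry": 0,"rz": 0},
])

```text
clock: 5.6
position: [472.6, -257.7, 76.4]
tcp_rot: [-0.917, 1.369, 0.92]
ft_force: [0.0, -0.2, 0.9]
grip_width: 87.7
```

```bash
python3 - <<'E'
from h import *
p=bot.grab_frame('wrist')
cv2.imwrite('pics/w4.png',p['img'])
delta([473.5,-257.3,77])
E
```

```text
pos [ 473.44 -258.42   78.04] jaw yaw 67.71 tilt [ 8.e-04 -5.e-04 -1.e+00] ft [0.53 0.81 0.1 ] w 87.8 t 5.65
shift [0.001  0.0004 0.0011] rot [ 0.   -0.01  0.05]
```

View pics/w4.png

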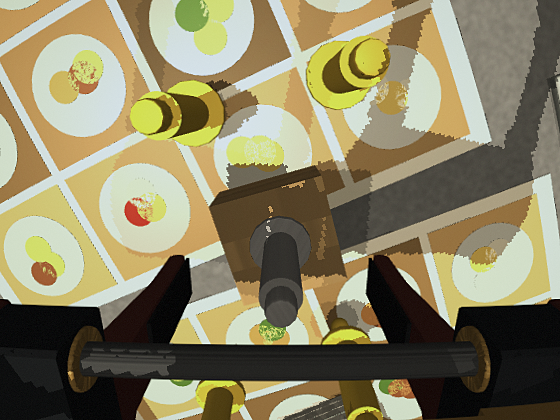

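```bash
python3 - <<'E'
from ov import *
s=bot.sense(); print(s['position'])
p=bot.grab_frame('wrist'); T=np.array(p['T_tool_cam'])
# tool frame points: post axis at y=0,z=0: x=-(h)
def c(r,x,y0=0,z0=0):
    a=np.linspace(0,2*np.pi,60); return [np.array([x,y0+r*np.cos(t),z0+r*np.sin(t)]) for t in a]
overlay(p,T,[(c(19,30),(0,0,255)),(c(10,-31),(255,255,0)),(c(7,-45),(0,255,0))],(200,360,190,340),5,'pics/ov4.png')
E
```

```text
[ 473.44246617 -258.41519046   78.04038543]
```

View pics/ov4.png

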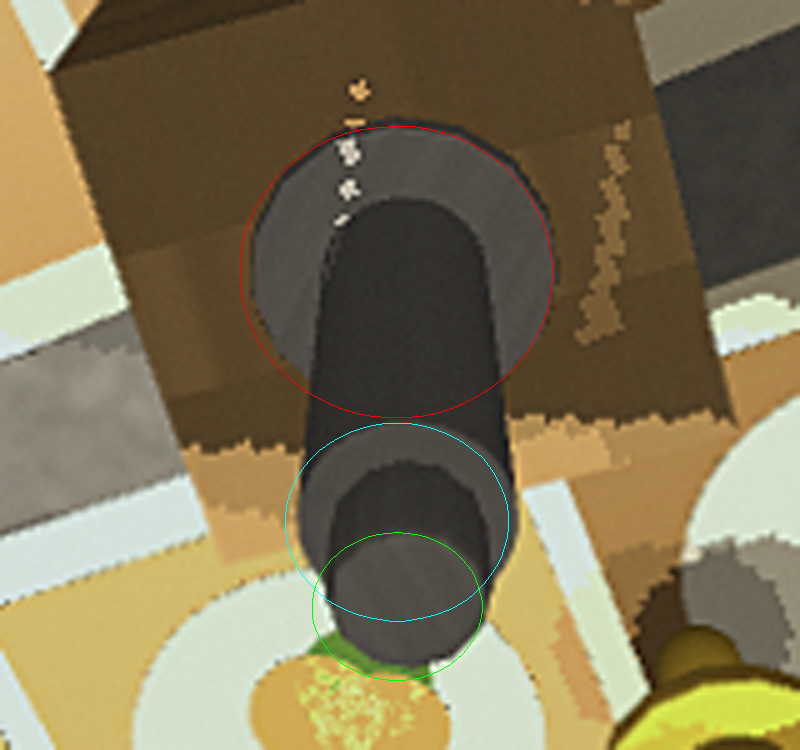

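Request:
step_arm([
  {"tx": 0,"ty": 0,"tz": 0,"rx": 0,"ry": 0,"rz": 0},
  {"tx": 0,"ty": 0,"tz": 0,"rx": 0,"ry": 0,"rz": 0},
  {"tx": 0,"ty": 0,"tz": 0,"rx": 0,"ry": 0,"rz": 0},
  {"tx": 0,"ty": 0,"tz": 0,"rx": 0,"ry": 0,"rz": 0},
  {"tx": 0,"ty": 0,"tz": 0,"rx": 0,"ry": 0,"rz": 0},
  {"tx": 0,"ty": 0,"tz": 0,"rx": 0,"ry": 0,"rz": 0},
  {"tx": 0,"ty": 0,"tz": 0,"rx": 0,"ry": 0,"rz": 0},
  {"tx": 0,"ty": 0,"tz": 0,"rx": 0,"ry": 0,"rz": 0},
  {"tx": 0,"ty": 0,"tz": 0,"rx": 0,"ry": 0,"rz": 0},
  {"tx": 0,"ty": 0,"tz": 0,"rx": 0,"ry": 0,"rz": 0},
], jaw=1)

```text
clock: 6.53
position: [473.0, -258.7, 76.9]
tcp_rot: [-0.917, 1.369, 0.918]
ft_force: [-0.1, 0.0, -0.3]
grip_width: 24.4
```

Request:
step_arm([
  {"tx": 0,"ty": 0,"tz": 0,"rx": 0,"ry": 0,"rz": 0},
  {"tx": 0,"ty": 0,"tz": 0,"rx": 0,"ry": 0,"rz": 0},
  {"tx": 0,"ty": 0,"tz": 0,"rx": 0,"ry": 0,"rz": 0},
  {"tx": 0,"ty": 0,"tz": 0,"rx": 0,"ry": 0,"rz": 0},
])

```text
clock: 6.87
position: [472.9, -258.6, 76.8]
tcp_rot: [-0.917, 1.369, 0.918]
ft_force: [0.3, 0.3, -0.4]
grip_width: 19.5
```

Request:
step_arm([
  {"tx": -0.006,"ty": 0,"tz": 0,"rx": 0,"ry": 0,"rz": 0},
  {"tx": -0.018,"ty": 0,"tz": 0,"rx": 0,"ry": 0,"rz": 0},
  {"tx": -0.035,"ty": 0,"tz": 0,"rx": 0,"ry": 0,"rz": 0},
  {"tx": -0.055,"ty": 0,"tz": 0,"rx": 0,"ry": 0,"rz": 0},
  {"tx": -0.075,"ty": 0,"tz": 0,"rx": 0,"ry": 0,"rz": 0},
  {"tx": -0.095,"ty": 0,"tz": 0,"rx": 0,"ry": 0,"rz": 0},
  {"tx": -0.1,"ty": 0,"tz": 0,"rx": 0,"ry": 0,"rz": 0},
  {"tx": -0.1,"ty": 0,"tz": 0,"rx": 0,"ry": 0,"rz": 0},
])

```text
clock: 7.53
position: [473.8, -259.3, 179.9]
tcp_rot: [-0.921, 1.367, 0.914]
ft_force: [0.2, -0.6, -1.2]
grip_width: 19.4
```

```bash
python3 - <<'E'
from ov import *
p=bot.grab_frame('wrist'); T=np.array(p['T_tool_cam'])
cv2.imwrite('pics/w5.png',p['img'])
def c(r,x,y0=0,z0=0):
    a=np.linspace(0,2*np.pi,60); return [np.array([x,y0+r*np.cos(t),z0+r*np.sin(t)]) for t in a]
overlay(p,T,[(c(19,30),(0,0,255)),(c(10,-31),(255,255,0)),(c(7,-45),(0,255,0))],(200,360,190,340),5,'pics/ov5.png')
delta([491.6,0.7,177])
E
```

```text
pos [ 473.28 -258.96  177.77] jaw yaw 67.66 tilt [ 0.0015 -0.001  -1.    ] ft [-0.52  0.23 -2.3 ] w 19.4 t 7.58
shift [0.0005 0.0817 0.2471] rot [ 0.   -0.02  0.1 ]
```

View pics/ov5.png

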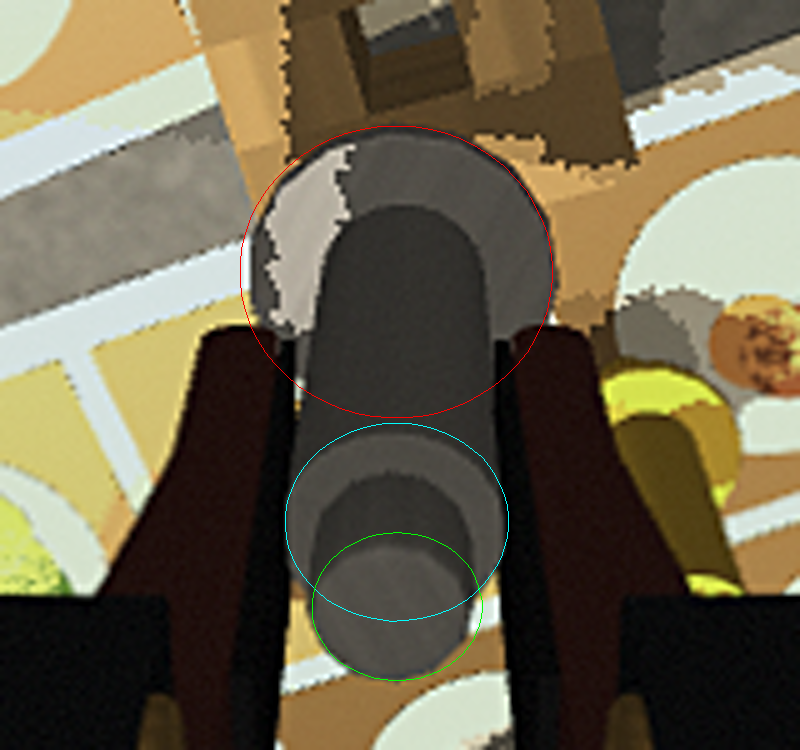

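Request:
step_arm([
  {"tx": 0,"ty": 0.008,"tz": 0.025,"rx": 0,"ry": 0,"rz": 0},
  {"tx": 0,"ty": 0.018,"tz": 0.055,"rx": 0,"ry": 0,"rz": 0},
  {"tx": 0,"ty": 0.03,"tz": 0.09,"rx": 0,"ry": 0,"rz": 0},
  {"tx": 0,"ty": 0.042,"tz": 0.127,"rx": 0,"ry": 0,"rz": 0},
  {"tx": 0,"ty": 0.054,"tz": 0.163,"rx": 0,"ry": 0,"rz": 0},
  {"tx": 0,"ty": 0.065,"tz": 0.197,"rx": 0,"ry": 0,"rz": 0},
  {"tx": 0,"ty": 0.075,"tz": 0.227,"rx": 0,"ry": 0,"rz": 0},
  {"tx": 0,"ty": 0.08,"tz": 0.242,"rx": 0,"ry": 0,"rz": 0},
  {"tx": 0,"ty": 0.0817,"tz": 0.2475,"rx": 0,"ry": 0,"rz": 0},
  {"tx": 0,"ty": 0.0817,"tz": 0.2475,"rx": 0,"ry": 0,"rz": 0},
  {"tx": 0,"ty": 0.0817,"tz": 0.2475,"rx": 0,"ry": 0,"rz": 0},
  {"tx": 0,"ty": 0.0817,"tz": 0.2475,"rx": 0,"ry": 0,"rz": 0},
])

```text
clock: 8.58
position: [491.3, 0.1, 176.3]
tcp_rot: [-0.916, 1.37, 0.917]
ft_force: [-0.1, 0.1, -2.0]
grip_width: 19.0
```

```bash
python3 - <<'E'
from ov import *
s=bot.sense()
p=bot.grab_frame('wrist'); T=cam_pose(p,s)
pickle.dump((p,T),open('w6.pkl','wb'))
cv2.imwrite('pics/w6.png',p['img'])
delta([491.6,0.7,177])
i=p['img'][160:300,200:360]; cv2.imwrite('pics/w6c.png',cv2.resize(i,None,fx=4,fy=4,interpolation=cv2.INTER_CUBIC))
for _ in range(4):
    bot.grab_frame('wrist'); s=bot.sense(); print(s['position'],s['ft_force'])
E
```

```text
pos [ 4.9131e+02 -1.0000e-02  1.7650e+02] jaw yaw 67.56 tilt [-8.e-04 -4.e-04 -1.e+00] ft [-0.3   0.04 -1.08] w 19.0 t 8.63
shift [-0.0005  0.      0.0008] rot [-0.   -0.04 -0.03]
[ 4.91388563e+02 -5.34018970e-03  1.76665774e+02] [-0.2947441  -0.06204019 -2.82681229]
[4.91418625e+02 1.15497349e-01 1.76783082e+02] [-0.57549456 -0.36583062 -1.76718342]
[4.91441526e+02 2.54263152e-01 1.76857494e+02] [ 0.45179995 -0.40277263 -0.51423596]
[4.91476649e+02 4.59694292e-01 1.76938734e+02] [-0.21744471  0.30793379 -2.1699502 ]
```

View pics/w6c.png

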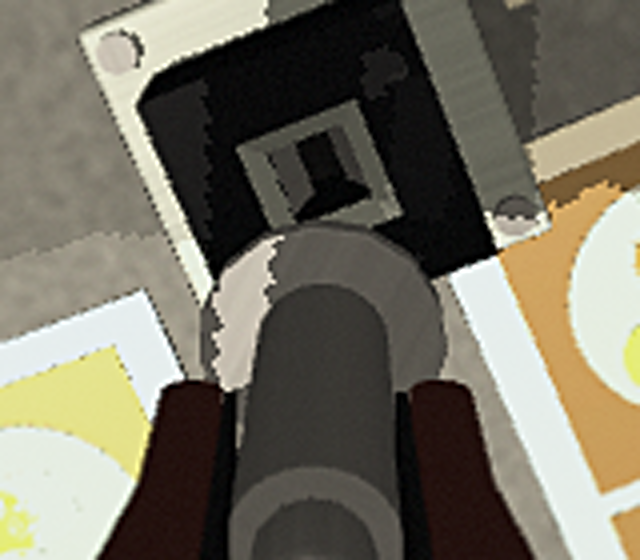

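```bash
python3 - <<'E'
from ov import *
p,T=pickle.load(open('w6.pkl','rb'))
P=np.array([at_z(p,T,((u+.5)/4-.5+200,(v+.5)/4-.5+160),52)[:2] for u,v in [(238,150),(357,98),(402,215)]]); print(P.round(1),P[[0,2]].mean(0))
delta([491.6,0.7,105])
E
```

```text
[[478.7 -12.9]
 [478.   14.8]
 [505.5  14.1]] [492.11685772   0.61723462]
pos [4.9148e+02 4.6000e-01 1.7694e+02] jaw yaw 67.59 tilt [ 0.e+00 -1.e-04 -1.e+00] ft [-0.22  0.31 -2.17] w 19.5 t 8.83
shift [ 0.0719 -0.      0.0003] rot [ 0. -0.  0.]
```

Request:
step_arm([
  {"tx": 0.02,"ty": 0,"tz": 0.0003,"rx": 0,"ry": 0,"rz": 0},
  {"tx": 0.04,"ty": 0,"tz": 0.0003,"rx": 0,"ry": 0,"rz": 0},
  {"tx": 0.054,"ty": 0,"tz": 0.0003,"rx": 0,"ry": 0,"rz": 0},
  {"tx": 0.06,"ty": 0,"tz": 0.0003,"rx": 0,"ry": 0,"rz": 0},
  {"tx": 0.064,"ty": 0,"tz": 0.0003,"rx": 0,"ry": 0,"rz": 0},
  {"tx": 0.068,"ty": 0,"tz": 0.0003,"rx": 0,"ry": 0,"rz": 0},
  {"tx": 0.068,"ty": 0,"tz": 0.0003,"rx": 0,"ry": 0,"rz": 0},
  {"tx": 0.068,"ty": 0,"tz": 0.0003,"rx": 0,"ry": 0,"rz": 0},
])

```text
clock: 9.5
position: [491.9, 1.5, 109.8]
tcp_rot: [-0.918, 1.368, 0.917]
ft_force: [-0.8, 0.4, -1.3]
grip_width: 19.0
```

```bash
python3 - <<'E'
from ov import *
s=bot.sense()
p=bot.grab_frame('wrist')
i=p['img'][160:300,200:360]; cv2.imwrite('pics/w7c.png',cv2.resize(i,None,fx=4,fy=4,interpolation=cv2.INTER_CUBIC))
p=bot.grab_frame('scene')
i=p['img'][130:250,220:380]; cv2.imwrite('pics/s7c.png',cv2.resize(i,None,fx=4,fy=4,interpolation=cv2.INTER_CUBIC))
delta([491.6,0.7,97])
E
```

```text
pos [492.04   1.5  109.93] jaw yaw 67.67 tilt [ 1.5e-03 -1.0e-04 -1.0e+00] ft [-0.41  0.31 -2.14] w 19.4 t 9.6
shift [ 0.0129  0.0001 -0.0009] rot [-0.    0.03  0.08]
```

View pics/w7c.png

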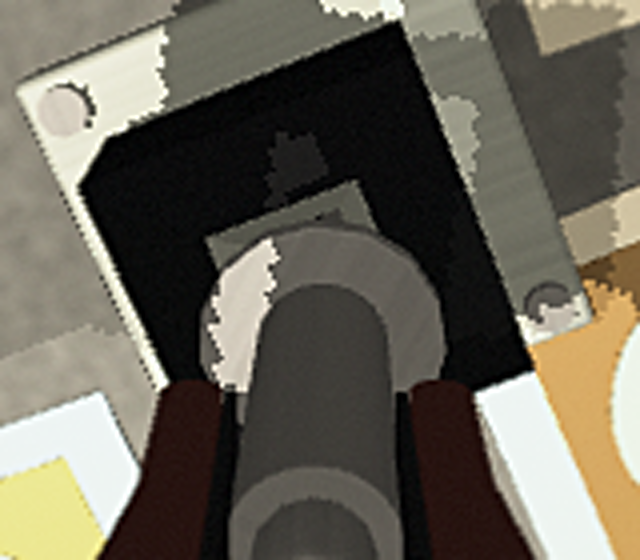

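View pics/s7c.png

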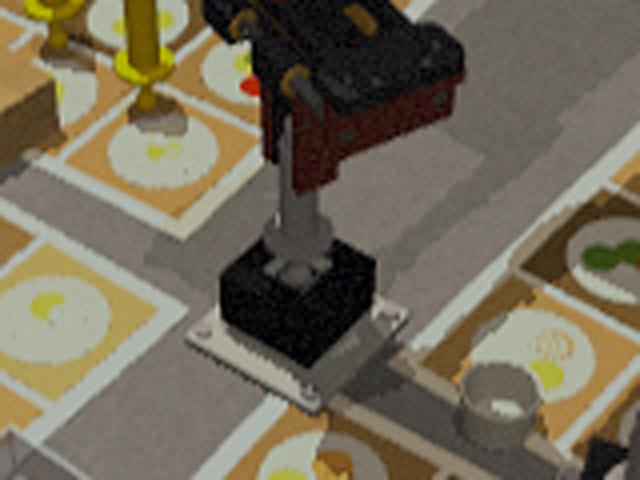

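Both views show the ball inside the funnel, with no side force. I'll go on slowly.

Request:
step_arm([
  {"tx": 0.003,"ty": 0,"tz": -0.0005,"rx": 0,"ry": 0,"rz": 0},
  {"tx": 0.006,"ty": 0,"tz": -0.0005,"rx": 0,"ry": 0,"rz": 0},
  {"tx": 0.009,"ty": 0,"tz": -0.0005,"rx": 0,"ry": 0,"rz": 0},
  {"tx": 0.009,"ty": 0,"tz": -0.0005,"rx": 0,"ry": 0,"rz": 0},
  {"tx": 0.009,"ty": 0,"tz": -0.0005,"rx": 0,"ry": 0,"rz": 0},
  {"tx": 0.009,"ty": 0,"tz": -0.0005,"rx": 0,"ry": 0,"rz": 0},
  {"tx": 0.009,"ty": 0,"tz": -0.0005,"rx": 0,"ry": 0,"rz": 0},
])

```text
clock: 10.18
position: [491.5, 0.7, 100.1]
tcp_rot: [-0.918, 1.369, 0.917]
ft_force: [0.3, -2.9, 0.6]
grip_width: 19.1
```

```bash
cat >> h.py <<'E'
def avg(n=5):
    F=[];P=[];Q=[]
    for _ in range(n):
        bot.grab_frame('wrist'); s=bot.sense(); F.append(s['ft_force']);P.append(s['position']);Q.append(s['ft_torque'])
    print('F',np.mean(F,0).round(2),'P',np.mean(P,0).round(2),'M',np.mean(Q,0).round(2),'w',round(s['grip_width'],1),'t',round(s['clock'],2))
E
python3 -c "
from h import *
avg(6)"
```

```text
F [-0.04 -3.7   0.72] P [491.43   0.8  100.08] M [-0.95  0.02 -0.02] w 19.1 t 10.48
```

Request:
step_arm([
  {"tx": 0,"ty": -0.0002,"tz": -0.0005,"rx": 0,"ry": 0,"rz": 0},
  {"tx": 0,"ty": -0.0002,"tz": -0.0005,"rx": 0,"ry": 0,"rz": 0},
  {"tx": 0,"ty": -0.0002,"tz": -0.0005,"rx": 0,"ry": 0,"rz": 0},
])

```text
clock: 10.73
position: [491.4, 0.6, 100.0]
tcp_rot: [-0.917, 1.368, 0.917]
ft_force: [0.4, -3.3, 1.4]
grip_width: 19.7
```

```bash
python3 -c "
from h import *
avg(6)"
```

```text
F [ 0.47 -2.8   1.54] P [491.42   0.6  100.01] M [-0.78 -0.08 -0.02] w 19.1 t 11.03
```

Request:
step_arm([
  {"tx": 0,"ty": -0.0005,"tz": -0.0011,"rx": 0,"ry": 0,"rz": 0},
  {"tx": 0,"ty": -0.0005,"tz": -0.0011,"rx": 0,"ry": 0,"rz": 0},
  {"tx": 0,"ty": -0.0005,"tz": -0.0011,"rx": 0,"ry": 0,"rz": 0},
  {"tx": 0,"ty": -0.0005,"tz": -0.0011,"rx": 0,"ry": 0,"rz": 0},
])

```text
clock: 11.37
position: [491.5, -0.3, 100.0]
tcp_rot: [-0.917, 1.368, 0.918]
ft_force: [1.9, -0.3, 1.2]
grip_width: 19.2
```

```bash
python3 -c "
from h import *
avg(6)"
```

```text
F [1.03 0.05 1.71] P [ 4.915e+02 -3.500e-01  9.999e+01] M [ 0.06 -0.23  0.  ] w 19.3 t 11.67
```

Request:
step_arm([
  {"tx": 0.001,"ty": 0,"tz": 0,"rx": 0,"ry": 0,"rz": 0},
  {"tx": 0.002,"ty": 0,"tz": 0,"rx": 0,"ry": 0,"rz": 0},
  {"tx": 0.003,"ty": 0,"tz": 0,"rx": 0,"ry": 0,"rz": 0},
  {"tx": 0.003,"ty": 0,"tz": 0,"rx": 0,"ry": 0,"rz": 0},
])

```text
clock: 12.0
position: [492.2, -0.7, 98.6]
tcp_rot: [-0.919, 1.367, 0.916]
ft_force: [-0.2, -0.1, 8.0]
grip_width: 19.4
```

```bash
python3 -c "
from h import *
avg(4)"
```

```text
F [ 0.23 -0.1   8.36] P [492.16  -0.71  98.62] M [ 0.04 -0.05 -0.01] w 19.2 t 12.2
```

Request:
step_arm([
  {"tx": 0.0005,"ty": 0,"tz": 0,"rx": 0,"ry": 0,"rz": 0},
  {"tx": 0.001,"ty": 0,"tz": 0,"rx": 0,"ry": 0,"rz": 0},
  {"tx": 0.0015,"ty": 0,"tz": 0,"rx": 0,"ry": 0,"rz": 0},
  {"tx": 0.0015,"ty": 0,"tz": 0,"rx": 0,"ry": 0,"rz": 0},
])

```text
clock: 12.53
position: [492.2, -0.7, 97.3]
tcp_rot: [-0.919, 1.366, 0.916]
ft_force: [0.9, -0.2, 8.9]
grip_width: 19.3
```

Request:
step_arm([
  {"tx": 0.0005,"ty": 0,"tz": 0,"rx": 0,"ry": 0,"rz": 0},
  {"tx": 0.001,"ty": 0,"tz": 0,"rx": 0,"ry": 0,"rz": 0},
  {"tx": 0.0015,"ty": 0,"tz": 0,"rx": 0,"ry": 0,"rz": 0},
  {"tx": 0.0015,"ty": 0,"tz": 0,"rx": 0,"ry": 0,"rz": 0},
])

```text
clock: 12.87
position: [492.3, -0.7, 95.9]
tcp_rot: [-0.919, 1.366, 0.915]
ft_force: [-0.5, 0.8, 9.6]
grip_width: 19.6
```

Request:
step_arm([
  {"tx": 0.0005,"ty": 0,"tz": 0,"rx": 0,"ry": 0,"rz": 0},
  {"tx": 0.001,"ty": 0,"tz": 0,"rx": 0,"ry": 0,"rz": 0},
  {"tx": 0.0015,"ty": 0,"tz": 0,"rx": 0,"ry": 0,"rz": 0},
  {"tx": 0.0015,"ty": 0,"tz": 0,"rx": 0,"ry": 0,"rz": 0},
])

```text
clock: 13.2
position: [492.2, -0.7, 94.3]
tcp_rot: [-0.919, 1.366, 0.916]
ft_force: [0.2, 0.3, 8.1]
grip_width: 19.2
```

```bash
python3 - <<'E'
from ov import *
p=bot.grab_frame('scene')
i=p['img'][130:250,220:380]; cv2.imwrite('pics/s8c.png',cv2.resize(i,None,fx=4,fy=4,interpolation=cv2.INTER_CUBIC))
p=bot.grab_frame('wrist')
i=p['img'][160:300,200:360]; cv2.imwrite('pics/w8c.png',cv2.resize(i,None,fx=4,fy=4,interpolation=cv2.INTER_CUBIC))
avg(2)
E
```

```text
F [-0.02  0.06  8.29] P [492.14  -0.72  94.13] M [ 0.02 -0.01  0.02] w 19.6 t 13.4
```

View pics/s8c.png

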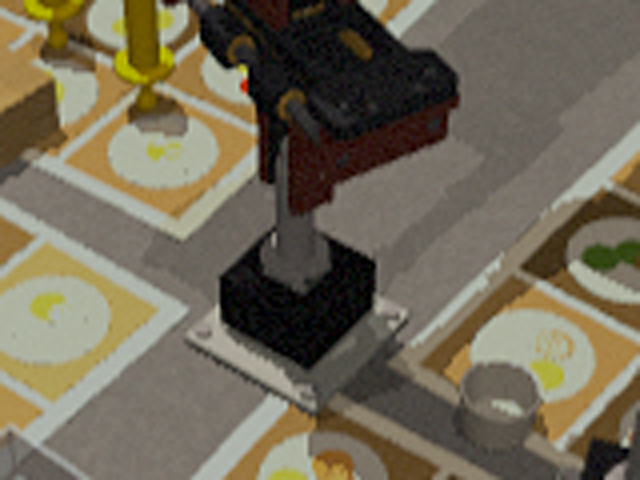

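View pics/w8c.png

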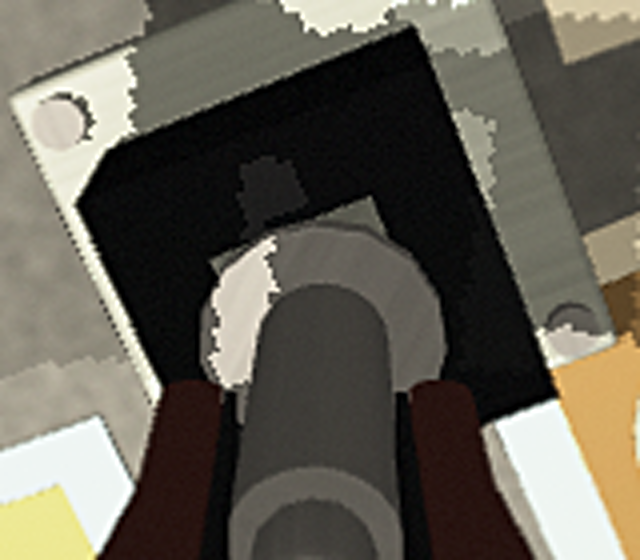

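The post has not slipped in the grip and the flange sits about 6 mm above the rim. Force has stayed near 8–10 N, so I'll keep pressing.

Request:
step_arm([
  {"tx": 0.0005,"ty": 0,"tz": 0,"rx": 0,"ry": 0,"rz": 0},
  {"tx": 0.001,"ty": 0,"tz": 0,"rx": 0,"ry": 0,"rz": 0},
  {"tx": 0.0015,"ty": 0,"tz": 0,"rx": 0,"ry": 0,"rz": 0},
  {"tx": 0.0015,"ty": 0,"tz": 0,"rx": 0,"ry": 0,"rz": 0},
])

```text
clock: 13.73
position: [490.4, -0.4, 88.8]
tcp_rot: [-0.916, 1.371, 0.92]
ft_force: [1.7, 0.3, -7.5]
grip_width: 19.9
```

Request:
step_arm([
  {"tx": 0.0007,"ty": 0,"tz": 0,"rx": 0,"ry": 0,"rz": 0},
  {"tx": 0.0014,"ty": 0,"tz": 0,"rx": 0,"ry": 0,"rz": 0},
  {"tx": 0.002,"ty": 0,"tz": 0,"rx": 0,"ry": 0,"rz": 0},
  {"tx": 0.002,"ty": 0,"tz": 0,"rx": 0,"ry": 0,"rz": 0},
])

```text
clock: 14.07
position: [490.9, -0.7, 88.2]
tcp_rot: [-0.917, 1.37, 0.918]
ft_force: [0.1, -0.9, -7.2]
grip_width: 19.6
```

```bash
python3 -c "
from h import *
avg(3)"
```

```text
F [ 0.35 -0.26 -7.66] P [490.93  -0.7   88.36] M [ 0.06 -0.01 -0.02] w 19.2 t 14.22
```

Request:
step_arm([
  {"tx": 0.0007,"ty": 0,"tz": 0,"rx": 0,"ry": 0,"rz": 0},
  {"tx": 0.0014,"ty": 0,"tz": 0,"rx": 0,"ry": 0,"rz": 0},
  {"tx": 0.002,"ty": 0,"tz": 0,"rx": 0,"ry": 0,"rz": 0},
  {"tx": 0.002,"ty": 0,"tz": 0,"rx": 0,"ry": 0,"rz": 0},
])

```text
clock: 14.55
position: [491.7, -0.7, 87.5]
tcp_rot: [-0.918, 1.368, 0.917]
ft_force: [-0.8, -0.3, -3.2]
grip_width: 19.3
```

```bash
python3 -c "
from h import *
avg(3)"
```

```text
F [-0.49  0.1  -2.83] P [491.64  -0.71  87.44] M [-0.03  0.16 -0.02] w 19.2 t 14.7
```

Request:
step_arm([
  {"tx": 0.0007,"ty": 0,"tz": 0,"rx": 0,"ry": 0,"rz": 0},
  {"tx": 0.0014,"ty": 0,"tz": 0,"rx": 0,"ry": 0,"rz": 0},
  {"tx": 0.0021,"ty": 0,"tz": 0,"rx": 0,"ry": 0,"rz": 0},
  {"tx": 0.0028,"ty": 0,"tz": 0,"rx": 0,"ry": 0,"rz": 0},
  {"tx": 0.003,"ty": 0,"tz": 0,"rx": 0,"ry": 0,"rz": 0},
  {"tx": 0.003,"ty": 0,"tz": 0,"rx": 0,"ry": 0,"rz": 0},
])

```text
clock: 15.2
position: [492.2, -0.7, 85.7]
tcp_rot: [-0.919, 1.366, 0.916]
ft_force: [-0.9, 0.1, 5.5]
grip_width: 19.0
```

```bash
python3 - <<'E'
from ov import *
p=bot.grab_frame('scene')
i=p['img'][130:250,220:380]; cv2.imwrite('pics/s9c.png',cv2.resize(i,None,fx=4,fy=4,interpolation=cv2.INTER_CUBIC))
p=bot.grab_frame('wrist')
i=p['img'][160:300,200:360]; cv2.imwrite('pics/w9c.png',cv2.resize(i,None,fx=4,fy=4,interpolation=cv2.INTER_CUBIC))
avg(2)
E
```

```text
F [-1.32  0.42  5.36] P [492.2   -0.66  85.67] M [0.01 0.33 0.01] w 19.5 t 15.4
```

View pics/s9c.png

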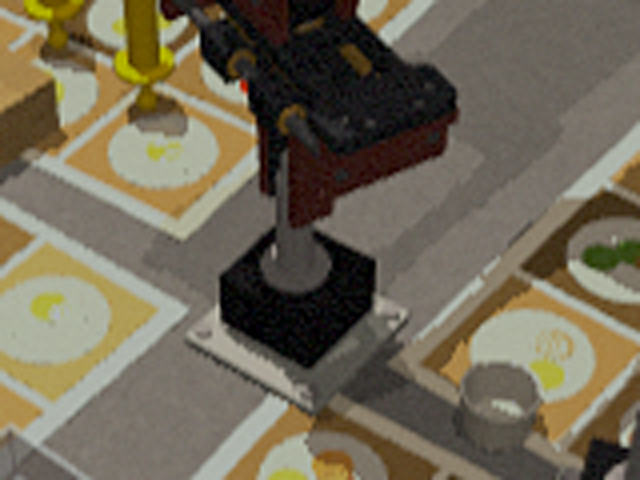

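View pics/w9c.png

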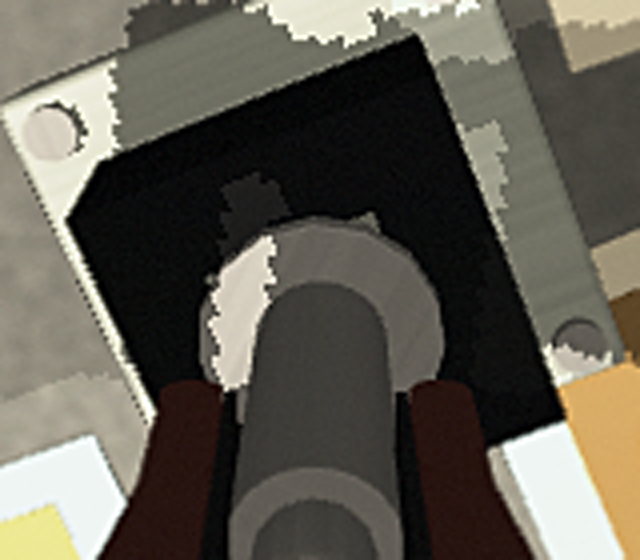

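Request:
step_arm([
  {"tx": 0.0005,"ty": 0,"tz": 0,"rx": 0,"ry": 0,"rz": 0},
  {"tx": 0.001,"ty": 0,"tz": 0,"rx": 0,"ry": 0,"rz": 0},
  {"tx": 0.0015,"ty": 0,"tz": 0,"rx": 0,"ry": 0,"rz": 0},
  {"tx": 0.0022,"ty": 0,"tz": 0,"rx": 0,"ry": 0,"rz": 0},
  {"tx": 0.0022,"ty": 0,"tz": 0,"rx": 0,"ry": 0,"rz": 0},
  {"tx": 0.0022,"ty": 0,"tz": 0,"rx": 0,"ry": 0,"rz": 0},
])

```text
clock: 15.9
position: [492.6, -0.6, 84.9]
tcp_rot: [-0.919, 1.365, 0.915]
ft_force: [-2.4, 0.6, 11.0]
grip_width: 19.3
```

```bash
python3 - <<'E'
from h import *
avg(3)
E
```

```text
F [-3.42  1.53 11.16] P [492.57  -0.64  84.89] M [ 0.04  0.69 -0.  ] w 19.0 t 16.05
```

The post has clicked in: force dropped suddenly at the snap, the flange is on the rim, and the contact is now stiff at about 11 N of press. Next I'll unload gradually and begin the pull.

Request:
step_arm([
  {"tx": -0.0004,"ty": 0,"tz": 0,"rx": 0,"ry": 0,"rz": 0},
  {"tx": -0.0008,"ty": 0,"tz": 0,"rx": 0,"ry": 0,"rz": 0},
  {"tx": -0.0012,"ty": 0,"tz": 0,"rx": 0,"ry": 0,"rz": 0},
  {"tx": -0.0016,"ty": 0,"tz": 0,"rx": 0,"ry": 0,"rz": 0},
  {"tx": -0.002,"ty": 0,"tz": 0,"rx": 0,"ry": 0,"rz": 0},
  {"tx": -0.0024,"ty": 0,"tz": 0,"rx": 0,"ry": 0,"rz": 0},
  {"tx": -0.0028,"ty": 0,"tz": 0,"rx": 0,"ry": 0,"rz": 0},
  {"tx": -0.0032,"ty": 0,"tz": 0,"rx": 0,"ry": 0,"rz": 0},
  {"tx": -0.0036,"ty": 0,"tz": 0,"rx": 0,"ry": 0,"rz": 0},
  {"tx": -0.004,"ty": 0,"tz": 0,"rx": 0,"ry": 0,"rz": 0},
  {"tx": -0.004,"ty": 0,"tz": 0,"rx": 0,"ry": 0,"rz": 0},
  {"tx": -0.004,"ty": 0,"tz": 0,"rx": 0,"ry": 0,"rz": 0},
])

```text
clock: 17.05
position: [491.7, -0.6, 85.9]
tcp_rot: [-0.918, 1.368, 0.917]
ft_force: [0.8, 1.2, 4.3]
grip_width: 19.2
```

```bash
python3 - <<'E'
from h import *
avg(3)
E
```

```text
F [0.96 1.17 4.56] P [491.65  -0.6   85.87] M [ 0.2  -0.15 -0.02] w 19.4 t 17.2
```

Request:
step_arm([
  {"tx": -0.0004,"ty": 0,"tz": 0,"rx": 0,"ry": 0,"rz": 0},
  {"tx": -0.0008,"ty": 0,"tz": 0,"rx": 0,"ry": 0,"rz": 0},
  {"tx": -0.0012,"ty": 0,"tz": 0,"rx": 0,"ry": 0,"rz": 0},
  {"tx": -0.0016,"ty": 0,"tz": 0,"rx": 0,"ry": 0,"rz": 0},
  {"tx": -0.002,"ty": 0,"tz": 0,"rx": 0,"ry": 0,"rz": 0},
  {"tx": -0.0024,"ty": 0,"tz": 0,"rx": 0,"ry": 0,"rz": 0},
  {"tx": -0.0028,"ty": 0,"tz": 0,"rx": 0,"ry": 0,"rz": 0},
  {"tx": -0.003,"ty": 0,"tz": 0,"rx": 0,"ry": 0,"rz": 0},
  {"tx": -0.003,"ty": 0,"tz": 0,"rx": 0,"ry": 0,"rz": 0},
])

```text
clock: 17.95
position: [490.8, -0.7, 87.8]
tcp_rot: [-0.917, 1.371, 0.919]
ft_force: [0.4, 0.8, -4.9]
grip_width: 19.2
```

```bash
python3 - <<'E'
from h import *
avg(3)
E
```

```text
F [-0.62 -0.02 -5.69] P [490.84  -0.72  87.91] M [0.01 0.09 0.01] w 19.7 t 18.1
```

Request:
step_arm([
  {"tx": -0.0002,"ty": 0,"tz": 0,"rx": 0,"ry": 0,"rz": 0},
  {"tx": -0.0004,"ty": 0,"tz": 0,"rx": 0,"ry": 0,"rz": 0},
  {"tx": -0.0006,"ty": 0,"tz": 0,"rx": 0,"ry": 0,"rz": 0},
  {"tx": -0.0008,"ty": 0,"tz": 0,"rx": 0,"ry": 0,"rz": 0},
  {"tx": -0.001,"ty": 0,"tz": 0,"rx": 0,"ry": 0,"rz": 0},
  {"tx": -0.0012,"ty": 0,"tz": 0,"rx": 0,"ry": 0,"rz": 0},
  {"tx": -0.0012,"ty": 0,"tz": 0,"rx": 0,"ry": 0,"rz": 0},
])

```text
clock: 18.68
position: [491.0, -0.7, 89.2]
tcp_rot: [-0.917, 1.37, 0.918]
ft_force: [-1.2, 1.0, -11.5]
grip_width: 19.5
```

```bash
python3 - <<'E'
from h import *
avg(4)
E
```

```text
F [ -0.42  -0.21 -11.88] P [491.04  -0.65  89.35] M [-0.02  0.15 -0.01] w 19.3 t 18.88
```

Request:
step_arm([
  {"tx": 0.0002,"ty": 0,"tz": 0,"rx": 0,"ry": 0,"rz": 0},
  {"tx": 0.0002,"ty": 0,"tz": 0,"rx": 0,"ry": 0,"rz": 0},
  {"tx": 0.0002,"ty": 0,"tz": 0,"rx": 0,"ry": 0,"rz": 0},
  {"tx": 0.0002,"ty": 0,"tz": 0,"rx": 0,"ry": 0,"rz": 0},
  {"tx": 0.0002,"ty": 0,"tz": 0,"rx": 0,"ry": 0,"rz": 0},
])

```text
clock: 19.3
position: [491.3, -0.7, 89.5]
tcp_rot: [-0.917, 1.369, 0.918]
ft_force: [-1.6, -1.0, -13.1]
grip_width: 19.3
```

```bash
python3 - <<'E'
from h import *
p=bot.grab_frame('wrist')
i=p['img'][160:300,200:360]; cv2.imwrite('pics/w10c.png',cv2.resize(i,None,fx=4,fy=4,interpolation=cv2.INTER_CUBIC))
avg(8)
E
```

```text
F [ -1.09  -0.42 -13.58] P [491.3   -0.68  89.59] M [-0.08  0.31 -0.01] w 19.3 t 19.75
```

View pics/w10c.png

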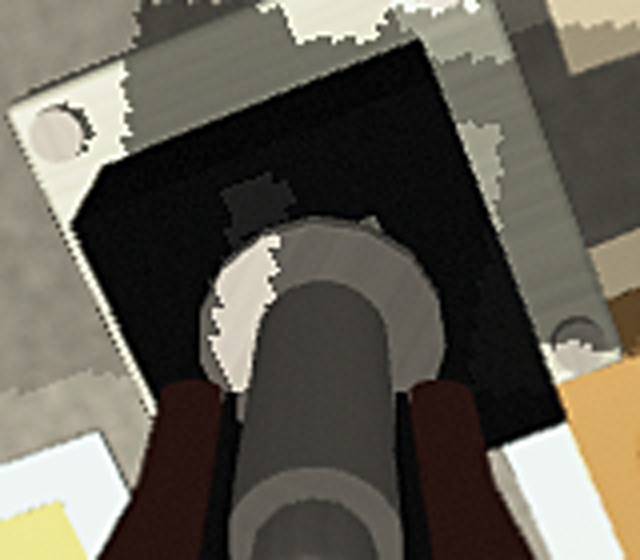

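The pull is creeping up (13.6 N), because the arm's servo keeps correcting towards the commanded pose. I'll ease off a little now and hold near 10 N.

Request:
step_arm([
  {"tx": 0.001,"ty": 0,"tz": 0,"rx": 0,"ry": 0,"rz": 0},
  {"tx": 0.0014,"ty": 0,"tz": 0,"rx": 0,"ry": 0,"rz": 0},
  {"tx": 0.0014,"ty": 0,"tz": 0,"rx": 0,"ry": 0,"rz": 0},
])

```text
clock: 20.0
position: [491.7, -0.7, 89.0]
tcp_rot: [-0.918, 1.368, 0.917]
ft_force: [-1.7, 0.8, -10.7]
grip_width: 19.1
```

Request:
step_arm([
  {"tx": 0.0001,"ty": 0,"tz": 0,"rx": 0,"ry": 0,"rz": 0},
  {"tx": 0.0001,"ty": 0,"tz": 0,"rx": 0,"ry": 0,"rz": 0},
  {"tx": 0.0001,"ty": 0,"tz": 0,"rx": 0,"ry": 0,"rz": 0},
  {"tx": 0.0001,"ty": 0,"tz": 0,"rx": 0,"ry": 0,"rz": 0},
])

```text
clock: 20.33
position: [491.6, -0.7, 88.6]
tcp_rot: [-0.918, 1.368, 0.917]
ft_force: [-2.5, -0.0, -9.0]
grip_width: 19.5
```

```bash
python3 - <<'E'
from h import *
avg(5)
E
```

```text
F [-1.53 -0.44 -7.96] P [491.61  -0.7   88.58] M [-0.15  0.42  0.01] w 19.1 t 20.58
```

The pull held for about 2 s at 8 to 13.6 N without the post coming out. I'll lower it back to a light press before letting go.

Request:
step_arm([
  {"tx": 0.0006,"ty": 0,"tz": 0,"rx": 0,"ry": 0,"rz": 0},
  {"tx": 0.0012,"ty": 0,"tz": 0,"rx": 0,"ry": 0,"rz": 0},
  {"tx": 0.0018,"ty": 0,"tz": 0,"rx": 0,"ry": 0,"rz": 0},
  {"tx": 0.0024,"ty": 0,"tz": 0,"rx": 0,"ry": 0,"rz": 0},
  {"tx": 0.003,"ty": 0,"tz": 0,"rx": 0,"ry": 0,"rz": 0},
  {"tx": 0.003,"ty": 0,"tz": 0,"rx": 0,"ry": 0,"rz": 0},
  {"tx": 0.003,"ty": 0,"tz": 0,"rx": 0,"ry": 0,"rz": 0},
])

```text
clock: 21.17
position: [492.2, -0.6, 86.4]
tcp_rot: [-0.918, 1.367, 0.916]
ft_force: [0.4, 1.5, 0.5]
grip_width: 19.4
```

```bash
python3 - <<'E'
from h import *
avg(4)
E
```

```text
F [0.24 0.96 2.79] P [492.12  -0.56  86.21] M [ 0.13 -0.12  0.02] w 19.6 t 21.37
```

Request:
step_arm([
  {"tx": 0.0005,"ty": 0,"tz": 0,"rx": 0,"ry": 0,"rz": 0},
  {"tx": 0.001,"ty": 0,"tz": 0,"rx": 0,"ry": 0,"rz": 0},
  {"tx": 0.001,"ty": 0,"tz": 0,"rx": 0,"ry": 0,"rz": 0},
  {"tx": 0.001,"ty": 0,"tz": 0,"rx": 0,"ry": 0,"rz": 0},
])

```text
clock: 21.7
position: [492.2, -0.6, 85.6]
tcp_rot: [-0.918, 1.366, 0.916]
ft_force: [0.5, 1.6, 6.7]
grip_width: 19.1
```

```bash
python3 - <<'E'
from h import *
avg(2)
E
```

```text
F [0.07 1.16 6.72] P [492.22  -0.58  85.6 ] M [ 0.16 -0.03  0.04] w 19.5 t 21.8
```

Request:
step_arm([
  {"tx": -0.001,"ty": 0,"tz": 0,"rx": 0,"ry": 0,"rz": 0},
  {"tx": -0.0015,"ty": 0,"tz": 0,"rx": 0,"ry": 0,"rz": 0},
  {"tx": -0.0015,"ty": 0,"tz": 0,"rx": 0,"ry": 0,"rz": 0},
])

```text
clock: 22.05
position: [491.8, -0.5, 86.0]
tcp_rot: [-0.918, 1.368, 0.917]
ft_force: [2.0, 1.0, 2.9]
grip_width: 19.4
```

Request:
step_arm([
  {"tx": 0,"ty": 0,"tz": 0,"rx": 0,"ry": 0,"rz": 0},
  {"tx": 0,"ty": 0,"tz": 0,"rx": 0,"ry": 0,"rz": 0},
  {"tx": 0,"ty": 0,"tz": 0,"rx": 0,"ry": 0,"rz": 0},
  {"tx": 0,"ty": 0,"tz": 0,"rx": 0,"ry": 0,"rz": 0},
  {"tx": 0,"ty": 0,"tz": 0,"rx": 0,"ry": 0,"rz": 0},
  {"tx": 0,"ty": 0,"tz": 0,"rx": 0,"ry": 0,"rz": 0},
  {"tx": 0,"ty": 0,"tz": 0,"rx": 0,"ry": 0,"rz": 0},
  {"tx": 0,"ty": 0,"tz": 0,"rx": 0,"ry": 0,"rz": 0},
], jaw=0)

```text
clock: 22.72
position: [491.4, -0.7, 85.7]
tcp_rot: [-0.917, 1.369, 0.917]
ft_force: [0.3, 0.0, 1.4]
grip_width: 69.0
```

```bash
python3 - <<'E'
from h import *
avg(2)
p=bot.grab_frame('wrist')
cv2.imwrite('pics/w11.png',p['img'])
E
```

```text
F [0.3  0.18 0.21] P [491.39  -0.7   85.73] M [ 0.01  0.01 -0.01] w 77.2 t 22.82
```

View pics/w11.png

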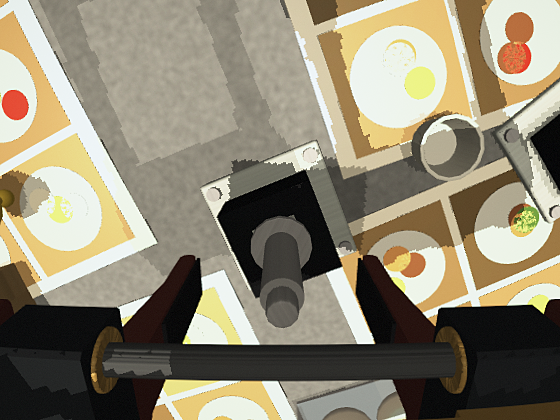

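The jaws are clear of the post, which stands in the socket with its flange around (280,240). I'll retreat upward and check.

Request:
step_arm([
  {"tx": -0.005,"ty": 0,"tz": 0,"rx": 0,"ry": 0,"rz": 0},
  {"tx": -0.02,"ty": 0,"tz": 0,"rx": 0,"ry": 0,"rz": 0},
  {"tx": -0.045,"ty": 0,"tz": 0,"rx": 0,"ry": 0,"rz": 0},
  {"tx": -0.075,"ty": 0,"tz": 0,"rx": 0,"ry": 0,"rz": 0},
  {"tx": -0.105,"ty": 0,"tz": 0,"rx": 0,"ry": 0,"rz": 0},
  {"tx": -0.125,"ty": 0,"tz": 0,"rx": 0,"ry": 0,"rz": 0},
  {"tx": -0.125,"ty": 0,"tz": 0,"rx": 0,"ry": 0,"rz": 0},
  {"tx": -0.125,"ty": 0,"tz": 0,"rx": 0,"ry": 0,"rz": 0},
])

```text
clock: 23.53
position: [492.1, -0.7, 212.3]
tcp_rot: [-0.919, 1.366, 0.916]
ft_force: [0.0, 0.0, -0.9]
grip_width: 87.8
```

```bash
python3 - <<'E'
from ov import *
bot.grab_frame('wrist')
s=bot.sense(); p=bot.grab_frame('wrist'); T=cam_pose(p,s); print(s['position'],s['ft_force'],s['clock'])
c=(491.6,0.3)
overlay(p,T,[(circ(c,19,57),(0,0,255)),(circ(c,7,132),(0,255,0)),(circ(c,10,118),(255,255,0))],(200,340,130,260),4,'pics/ov12.png')
p=bot.grab_frame('scene'); cv2.imwrite('pics/s12.png',p['img'])
a=p['img'][140:300,240:420]; cv2.imwrite('pics/s12c.png',cv2.resize(a,None,fx=4,fy=3.7,interpolation=cv2.INTER_CUBIC))
c=(491.6,0.3); T=cam_pose(p)
overlay(p,T,[(circ(c,19,57),(0,0,255)),(circ(c,7,132),(0,255,0))],(240,400,120,240),5,'pics/ov13.png')
E
```

```text
[491.42834042  -0.66928854 210.43910077] [ 0.3735237  -0.34307981  0.65467314] 23.5833
```

View pics/ov12.png

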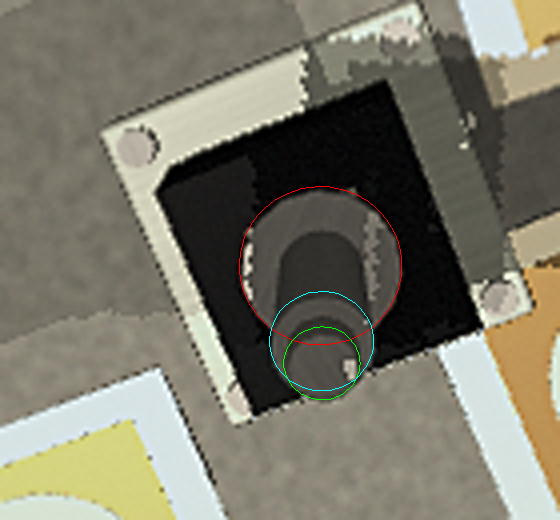

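View pics/s12c.png

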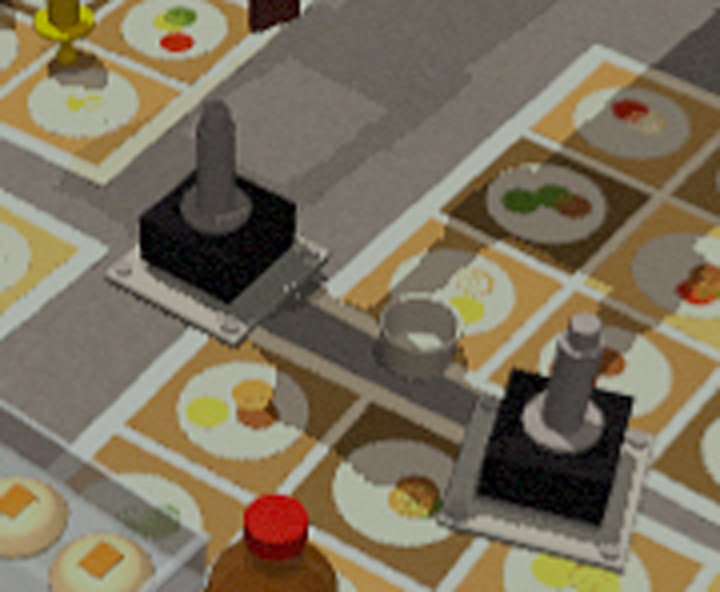

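View pics/s12.png

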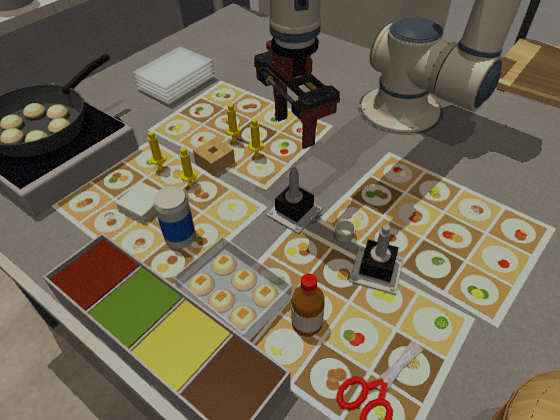

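The post stands upright with its flange flat on the socket head at about (294,195) px, matching the neighbouring fitted post. The model overlay for the home height (flange top at 57 mm, stub top at 132 mm) fits the picture. Everything else is where it was, so I'm handing in.

```bash
python3 -c "
from rig import bot
print(bot.finish_job())"
```

```text
the job is handed in; nothing more can be done
None
```

The spare steel post is home in the empty socket, it held under the pull test, and I've handed the job in at about 23.7 s.

- **Pressing in:** The highest push I read was about 11 N. At the start of the insertion I corrected a side force of about 4 N. The post then snapped in with a sudden force drop, and after that the flange met stiff contact on the rim.
- **Pull test:** I raised the pull slowly to about 11.5 N. It then crept up to an averaged 13.6 N because the arm kept correcting towards its commanded pose. I eased it back, ending near 8 N. The pull stayed between about 8 and 13.6 N for roughly 2 s, so it ran above the 10 N asked for, but no reading I took passed 15 N. Force was only sampled, so a brief peak between readings can't be ruled out.
- **Letting go:** I pressed the post lightly back down to about 7 N, opened the jaws and withdrew straight up.

The last pictures show the post upright with its flange flat on the rim. Its height matches home to within what the cameras can resolve, about 2 mm. Everything else on the counter looks unmoved. The wrist force read about zero after release, and no check failed.

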